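Stack the last trimmed tile on the pile

ROBOT

A 6-joint arm with a two-finger parallel gripper is mounted at the origin on the work surface. World frame = base frame: x ahead of the robot, y to its left, z up, the work surface at z = 0. Lengths are in m, angles in rad, forces in N, time in s.
With the tool pointing down it reaches from about 0.325 to 0.775 m from the base axis. Payload 9.3 kg.
Tool frame: the origin (TCP) lies midway between the tips of the shut fingers; the grasp point (between the pads) lies 19 mm behind it; z points along the fingers, y is the line along which they close (so a half turn about z gives the same grasp; the last joint's range is limited). The gripper opens to 85 mm and grips with 20 to 120 N. Pads are 22 mm wide; open, the fingers measure 114 mm over their backs; the gripper's body (76 mm by 85 mm) begins 54 mm behind the grasp point. The pads swing forward as they close: fully open they stand 13 mm farther back than shut.
Start: joints at [1.022, 0.259, 0.021, 1.334, 0, 1.418], TCP at [0.212, 0.507, 0.231] pointing down, gripper open.
Joint ranges: [-3.04, 3.04], [-0.91, 1.82], [-1.04, 1.36], [-1.92, 1.95], [-1.52, 1.45], [-3.14, 3.14]. Speed limits (rad/s): [2.22, 2.22, 2.79, 3.14, 3.14, 3.14].

INTERFACE

Orientations are given as [roll, pitch, yaw] about the fixed x, y, z axes, in that order (R = Rz(yaw) Ry(pitch) Rx(roll)).
In Python, from station import env gives the robot as it stands.
- The arm moves only by the shell command python3 -m pendant 'ROWS' [FORCE]. ROWS is JSON, a list of rows, each a list of 7 numbers: the shift along the tool's x, y, z scaled (see below), then the turn, a rotation vector about the tool's x, y, z scaled (see below), then the opening in per cent of the stroke, from 0 (shut) to 100 (fully open). In form: [[tx, ty, tz, wx, wy, wz, gripper], ...]. A call has 1 to 12 rows; each row shifts and turns the commanded pose from where the row before left it, along the tool's axes as they then stand; what a row does not reach is not made up. The controller multiplies each number of a shift by 50 cm and each number of a turn by 180 degrees. A row lasts 1/12 s, in which the tool goes at most 41.7 mm and 7.16 degrees, less where a joint would pass 70% of its speed; a pose out of reach is approached as far as the arm can. A call with a number of a shift or a turn outside -1 to 1 is refused whole. A call with a gripper value outside its range is refused whole. The fingers move at their own pace and stop on an object; FORCE is the grip in N (left out, the last holds). Time passes only in rows, so rows that do not move let the fingers close. It gives the time, the measured TCP pose, the force, the opening and the grip force at its end, in the units of the state.
- env.state(): the state, without advancing time (a new reading comes with each control period).
- env.snapshot(name): name is "scene" or "top"; returns (picture, depth): 420x560x3 uint8, blue, green, red; 420x560 float32, m along the optical axis (not along the pixel's ray), 0 where there is no reading.
- env.calibration(name): a dict with "intrinsics" (3x3 intrinsics, pixels), "D" ([k1, k2, p1, p2, k3] as OpenCV has them; the pictures are not rectified), "R" (3x3) and "t" (3): a world point X has camera coordinates R X + t. Camera axes: x right, y down, z forward; pixel columns grow to the right and rows downward; lengths in m; the calibration is good to about 2 mm. A picture is of the moment at which its call begins. calibration takes no time and is no camera call.
- env.sign_off(): hands the job in; it is judged then, once.
The state is a dict: "time_s": time; "joints": joint angles; "dq": joint speeds; "effort": joint torques, N m; "position": TCP position; "tcp_rot": TCP orientation; "ft_force": force on the tool from outside, world axes, zero at the start; "moment": the same for the moment, N m; "width": finger opening in m; "finger_force": force on a finger pad.
Only numpy, scipy, OpenCV 4.12 (cv2) and the standard library are available. Lean on these libraries where they do the work, as an engineer would, in place of code of your own. Each camera call takes 0.05 s, during which the arm holds its last target. There are 200 camera calls.

TASK

Lift the trimmed terracotta tile out of the wooden trimming jig, set it down on the round plaster bat and let go, then take it again by its two ends and lay it flat and square on top of the pile of tiles between the holder's two wooden cheeks. Nobody knows how high the pile is, and the tile is brittle: never let it drop (not even half a centimetre) or press it hard, but lower it gently until you feel it touch and only then let go. Leave the other things on the table where they are.

Things in the scene. Friction and masses are not known exactly. Their poses are not given: they have to be found in the camera images.
- tile_c (a point): centre (half-way up) of the tile to be moved: plain terracotta, 66 mm long (its x axis), 48 mm wide (its y axis), 12 mm thick (z), about 75 g. It starts lying flat in the jig. Keep the fingertips above its underside when holding it by the ends: the pile has the same length, so lower tips would land on it.
- tile: the same tile; origin at the centre of its underside, same axes
- jig: fixed wooden trimming jig; origin at the centre of its underside, on the table. A base board 130 (x) x 90 (y) x 12 mm on which the tile lies, long side along x, and at each end of the tile a batten 60 mm wide (y), standing to 40 mm above the table, about 5 mm from the tile's end: no room there for a finger. The tile's two long sides (facing +-y) are open.
- bat: fixed round plaster bat, 150 mm across, flat top 20 mm above the table; origin at the centre of its underside, on the table. The place to set the tile down, any way round.
- holder: fixed wooden tile holder; origin at the centre of its underside, on the table. On its base board (120 (x) x 90 (y) x 8 mm) lies a fixed pile of tiles like the loose one, centred on the origin, long sides along x. The pile's top is level and lies anywhere from 20 to 50 mm above the table, different every time.
- holder_mouth (a point): point in the middle of the holder's mouth, level with the tops of its two cheeks, 66 mm above the table, same axes. The cheeks, at y = 29 to 43 mm on either side, are 60 mm long (x) and always higher than the pile with the new tile on it; 58 mm apart, they leave 5 mm on each side of the tile and no room for fingers. The two ends (+-x) are open.
- half_tile: small terracotta half tile, 48 x 33 x 12 mm, lying flat, loose; a bystander (not the tile to be moved); origin at the centre of its underside
- coaster: round terracotta coaster, 70 mm across, 9 mm thick, lying flat, loose; a bystander; origin at the centre of its underside
- glaze_jar: glaze jar with a black lid, 72 mm across, 95 mm tall, loose; a bystander; origin at the centre of its underside
- bowl: small white bowl, 90 mm across, 45 mm tall, loose; a bystander; origin at the centre of its underside
- mug: blue-glazed mug, 76 mm across without its handle, 80 mm tall, loose; a bystander; origin at the centre of its underside
- rib: flat wooden shaping rib, 35 x 110 x 6 mm, lying flat, loose; a bystander; origin at the centre of its underside
- brush_pot: blue-glazed pot of brushes, 76 mm across, pot 90 mm tall, brushes up to about 195 mm, loose; a bystander; origin at the centre of its underside
Things that resemble listed ones, but are neither listed nor needed, are in the scene too. Leave any blue look-alike of the tile alone. Leave any red look-alike of the holder alone.

How it is judged:
On the way:
1. the tile has been set down on the plaster bat and let go (contact force between tile and bat above 0.1 N and contact force between tile and the fingers below 0.01 N and linear speed of tile below 0.03 m/s), for 0.2 s.
At the end, for the whole second after the job is handed in: the tile rests, released and still, on the pile in the holder, flat within 3 degrees, between the cheeks, its centre within 8 mm of the holder's centre along and across, its long side along the cheeks within 11 degrees (x of tile_c in the frame of holder between -0.008 and 0.008 m and y of tile_c in the frame of holder between -0.008 and 0.008 m and angle between the x axis of tile_c and the x axis of holder, either way round below 0.2 rad and angle between tile_c's own z axis and vertical below 0.06 rad and contact force between tile and holder above 0.1 N and contact force between tile and the fingers below 0.01 N and linear speed of tile below 0.02 m/s); the robot touches nothing.
It fails at once if the tile was dropped: it moved faster than 0.35 m/s with no finger on it (a fall of more than about 6 mm) (contact force between tile and the fingers below 0.01 N and linear speed of tile above 0.35 m/s).
It fails at once if the tile was pressed on the pile, the holder or the bat with more than 60 N (contact force between tile and holder above 60 N or contact force between tile and bat above 60 N).
It fails at once if a bystander was moved by more than 20 mm (distance of any of half_tile, coaster, glaze_jar, bowl, mug, rib, brush_pot from where it was at the start of the episode above 0.02 m).
It also fails if it takes over 64 s, if anything falls off the work surface, if the arm or the gripper's body presses on something with over 40 N, if the wrist force passes 120 N, or if a joint passes its speed limit or range.

## Working session

There is one attempt and no reset: what is moved stays moved. The work goes in short steps, Python scripts to look and compute and a shell command to move; the robot and the scene stay as the last step left them, time stands still between calls to the robot, and variables do not carry over. Pictures are saved under pics/ and viewed, at most 10 in all, crops included, and the job is handed in when it is done.

```bash
mkdir -p pics
cat > h.py <<'E'
import numpy as np, cv2
from station import env
def snap(n,f=None):
    im,d=env.snapshot(n)
    if f: cv2.imwrite(f,im)
    return im,d
def ray(n,uv):
    c=env.calibration(n);K=np.array(c["intrinsics"]);R=np.array(c["R"]);t=np.array(c["t"])
    p=cv2.undistortPoints(np.array(uv,float).reshape(-1,1,2),K,np.array(c["D"])).reshape(-1,2)
    return -R.T@t,np.c_[p,np.ones(len(p))]@R
def plane(n,uv,z):
    o,d=ray(n,uv); return o+d*((z-o[2])/d[:,2])[:,None]
def cloud(n,uv,dep):
    o,d=ray(n,uv); return o+d*np.array(dep)[:,None]
E
python3 - <<'E'
from h import *
a,da=snap("top","pics/top.png");b,db=snap("scene","pics/scene.png")
np.savez("s0.npz",a=a,da=da,b=b,db=db)
s=env.state();print(s)
for n in("top","scene"):
    c=env.calibration(n);print(n,-np.array(c["R"]).T@c["t"],np.array(c["R"]).round(2).tolist())
E
```

```text
{'time_s': 0.1, 'joints': array([1.02240090e+00, 2.59168367e-01, 2.08575002e-02, 1.33373393e+00,
       4.20094216e-05, 1.41821804e+00]), 'dq': array([ 0.00075591, -0.00169034,  0.00098547,  0.00019649,  0.00020965,
        0.00019541]), 'effort': array([ 5.77183964e-03, -5.56691873e+01,  3.45072734e+01,  1.16193923e-02,
       -2.37041368e-04, -6.59851779e-06]), 'position': array([0.2119089 , 0.50726639, 0.23071681]), 'tcp_rot': array([-3.14036507e+00, -2.31272173e-04,  2.74577534e+00]), 'ft_force': array([-0.75914307, -0.2320237 , -0.10966614]), 'moment': array([0.05691333, 0.05071599, 0.01628623]), 'finger_force': 0.0, 'width': 0.08545505898995562}
top [ 0.3583401  -0.02162957  1.27424288] [[-0.02, -1.0, -0.03], [-0.99, 0.03, -0.16], [0.16, 0.02, -0.99]]
scene [1.32258833 0.45863892 1.27104812] [[-0.53, 0.85, -0.01], [0.68, 0.43, -0.6], [-0.5, -0.32, -0.8]]
```

View pics/top.png

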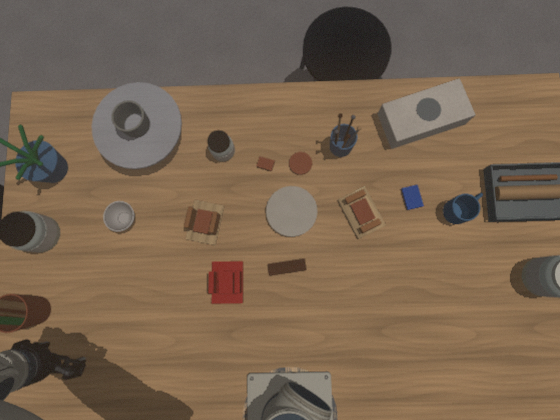

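View pics/scene.png

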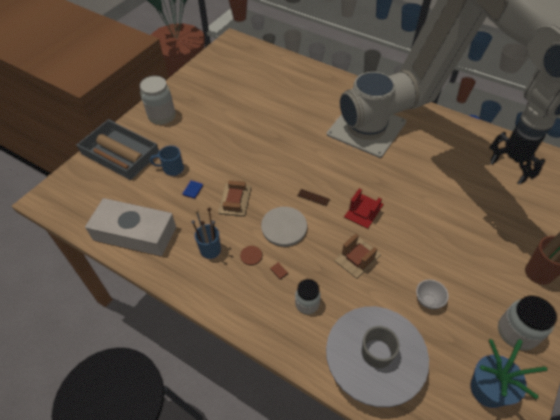

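Run:
```python
from h import *
s=np.load("s0.npz");a,b=s["a"],s["b"]
f=lambda im,u,v:cv2.resize(im[v-32:v+32,u-42:u+42],(400,300),interpolation=cv2.INTER_CUBIC)
o=np.vstack([np.hstack([f(a,204,222),f(a,362,212)]),np.hstack([f(b,358,252),f(b,235,196)])])
cv2.imwrite("pics/crop.png",cv2.convertScaleAbs(o,alpha=1.6))
```

```text
(no output)
```

View pics/crop.png

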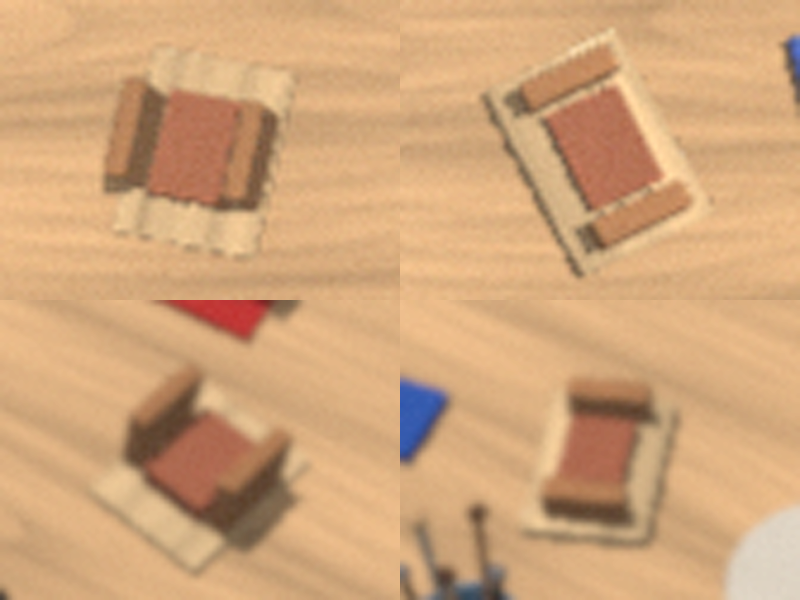

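Run:
```python
from h import *
s=np.load("s0.npz");a,da,b,db=s["a"],s["da"],s["b"],s["db"]
hsv=cv2.cvtColor(a,cv2.COLOR_BGR2HSV)
for n,(u,v) in dict(tile=(363,211),pile=(203,221),half=(266,164),cheekL=(190,220),cheekR=(213,222),bat1=(361,193),bat2=(371,225),base=(205,208),table=(300,240)).items(): print(n,hsv[v-1:v+2,u-1:u+2].reshape(-1,3).mean(0).round(),end='; ')
print()
def rect(n,m,z):
    c=max(cv2.findContours(m,cv2.RETR_EXTERNAL,cv2.CHAIN_APPROX_NONE)[0],key=cv2.contourArea).reshape(-1,2)
    p=plane(n,c,z)[:,:2]*1000
    return cv2.minAreaRect(p.astype(np.float32))
# depth clouds
for name,im,d in(("top",a,da),("scene",b,db)):
    v,u=np.nonzero(d>0);P=cloud(name,np.c_[u,v],d[v,u])
    for lab,c,zr in(("holder",(0.54+0,0,),(0.055,0.08)),):
        pass
    np.save(name+"P.npy",np.c_[P,u,v])
    for lab,(cu,cv_) in dict(holder=((204,222) if name=="top" else (358,252)),jig=((362,212) if name=="top" else (235,196)),batt=((292,211)if name=="top" else (285,226))).items():
        q=P[(abs(u-cu)<4)&(abs(v-cv_)<4)];print(name,lab,np.median(q,0).round(4))
```

```text
tile [  8. 135. 114.]; pile [  9. 135. 114.]; half [  9. 133. 113.]; cheekL [ 13. 118.  89.]; cheekR [ 13. 130. 115.]; bat1 [ 13. 130. 123.]; bat2 [ 13. 130. 122.]; base [ 17.  96. 140.]; table [ 15. 106. 147.]; 
top holder [0.5371 0.2323 0.03  ]
top jig [ 0.5545 -0.224   0.0259]
top batt [ 0.564  -0.0224  0.0229]
scene holder [0.5381 0.2339 0.0277]
scene jig [ 0.5553 -0.2202  0.024 ]
scene batt [ 0.5702 -0.0121  0.0201]
```

```bash
cat >> h.py <<'E'
def rects(n,im,box,lo,hi,z,minA=30):
    u0,v0,u1,v1=box;k=4
    g=cv2.resize(im[v0:v1,u0:u1],None,fx=k,fy=k,interpolation=cv2.INTER_CUBIC)
    m=cv2.inRange(cv2.cvtColor(cv2.GaussianBlur(g,(0,0),2),cv2.COLOR_BGR2HSV),lo,hi)
    m=cv2.morphologyEx(m,cv2.MORPH_OPEN,np.ones((7,7)))
    out=[]
    for c in cv2.findContours(m,cv2.RETR_EXTERNAL,cv2.CHAIN_APPROX_NONE)[0]:
        if cv2.contourArea(c)<minA*k*k: continue
        uv=(c.reshape(-1,2)+.5)/k-.5+[u0,v0]
        p=(plane(n,uv,z)[:,:2]*1000).astype(np.float32)
        r=cv2.minAreaRect(p);B=cv2.boxPoints(r);e=B[1]-B[0];f=B[2]-B[1]
        if np.hypot(*f)>np.hypot(*e): e,f=f,e
        out.append((np.round(r[0],1),round(float(np.hypot(*e)),1),round(float(np.hypot(*f)),1),round(float(np.degrees(np.arctan2(e[1],e[0])))%180,1),uv.mean(0).round(0)))
    return out
E
python3 - <<'E'
from h import *
s=np.load("s0.npz");a,b=s["a"],s["b"]
T=((0,118,60),(10,255,255));C=((11,114,60),(14,255,255))
P=lambda t,r:[print(t,*map(str,x)) for x in r]
for n,im,H,J in(("top",a,(180,196,228,248),(336,184,388,240)),("scene",b,(333,230,385,275),(215,178,253,216))):
    P(n+" tile",rects(n,im,J,*T,.024)); P(n+" pile",rects(n,im,H,*T,.028))
    P(n+" cheek",rects(n,im,H,*C,.066)); P(n+" batten",rects(n,im,J,*C,.040))
# bat: whitish
for n,im,B in(("top",a,(255,175,330,245)),("scene",b,(250,198,320,252))):
    P(n+" bat",rects(n,im,B,(0,0,90),(180,60,255),.020))
# depth: cheek tops / battens
for n,H,J in(("top",(180,196,228,248),(336,184,388,240)),("scene",(333,230,385,275),(215,178,253,216))):
    Q=np.load(n+"P.npy");
    for l,B,z0 in(("holder",H,.058),("jig",J,.034)):
        q=Q[(Q[:,3]>B[0])&(Q[:,3]<B[2])&(Q[:,4]>B[1])&(Q[:,4]<B[3])&(Q[:,2]>z0)]
        r=cv2.minAreaRect((q[:,:2]*1000).astype(np.float32));print(n,l,len(q),np.median(q[:,2]),np.round(r[0],1),np.round(r[1],1),r[2])
E
```

```text
top tile [ 557.5 -224.7] 63.0 47.2 23.6 [362. 211.]
top pile [540.7 238.3] 63.7 44.6 167.7 [202. 221.]
top cheek [529.9 198.1] 62.8 23.2 168.1 [213. 223.]
top cheek [547.3 266.7] 61.1 25.6 164.1 [190. 217.]
top batten [ 513.7 -242. ] 61.7 17.9 114.9 [370. 225.]
top batten [ 598.8 -203.8] 60.1 17.8 113.7 [355. 196.]
scene tile [ 552.4 -225.4] 64.0 44.7 24.1 [234. 195.]
scene pile [544.2 236.6] 69.6 53.8 169.1 [357. 254.]
scene cheek [562.  272.9] 86.3 22.9 170.3 [367. 258.]
scene cheek [547.3 204. ] 85.1 28.9 2.1 [349. 244.]
scene batten [ 605.  -198.9] 58.0 33.1 112.0 [231. 206.]
scene batten [ 521.2 -237.9] 58.9 34.1 118.6 [237. 184.]
top bat [564.9 -19.7] 147.0 146.6 88.5 [291. 211.]
scene bat [567.6 -17.6] 150.4 147.3 32.0 [284. 226.]
top holder 238 0.06747850105646236 [541.8 234.4] [86.2 59.7] 77.38870239257812
top jig 269 0.04222180728614955 [ 557.6 -224.3] [111.1  59.8] 25.05421257019043
scene holder 190 0.06498804596160346 [542.1 237.7] [86.5 62.4] 76.58827209472656
scene jig 177 0.03907103804793488 [ 558.9 -220.7] [119.5  61.2] 25.179351806640625
```

Two wooden objects could be the jig. The one at top (362,212) has low battens at the tile's ends, so it is the jig. The one at (204,222) has tall cheeks along the long sides, so it is the holder. The look-alikes are red holder (226,282), blue tile (413,197), half tile (266,164) and coaster (300,163). The crop confirms both choices.

```bash
cat > go.py <<'E'
import sys
from h import *
from scipy.spatial.transform import Rotation as Ro
# go.py x y z yaw(deg): remaining shift in tool axes (units) & tool turn (units)
x,y,z,yaw=map(float,sys.argv[1:5]);s=env.state()
R=Ro.from_euler('xyz',s["tcp_rot"]);T=Ro.from_euler('xyz',[180,0,yaw],degrees=True)
d=np.array([x,y,z])-s["position"]
print("turn",((R.inv()*T).as_rotvec()/np.pi).round(4),"| shift now",(R.inv().apply(d)/.5).round(4),"| shift after turn",(T.inv().apply(d)/.5).round(4))
E
python3 go.py .558 -.2235 .231 204.3
```

```text
turn [-3.00e-04 -2.00e-04 -2.61e-01] | shift now [-1.2022e+00 -1.0817e+00  5.0000e-04] | shift after turn [-2.9400e-02 -1.6169e+00 -6.0000e-04]
```

```bash
python3 -m pendant '[[0,0,0,0,0,-0.0326,100],[0,0,0,0,0,-0.0326,100],[0,0,0,0,0,-0.0326,100],[0,0,0,0,0,-0.0326,100],[0,0,0,0,0,-0.0326,100],[0,0,0,0,0,-0.0326,100],[0,0,0,0,0,-0.0326,100],[0,0,0,0,0,-0.0326,100],[0,-0.04,0,0,0,0,100],[0,-0.07,0,0,0,0,100],[0,-0.07,0,0,0,0,100],[0,-0.07,0,0,0,0,100]]' 60
python3 -m pendant '[[0,-0.07,0,0,0,0,80],[0,-0.07,0,0,0,0,80],[0,-0.07,0,0,0,0,80],[0,-0.07,0,0,0,0,80],[0,-0.07,0,0,0,0,80],[0,-0.07,0,0,0,0,80],[0,-0.07,0,0,0,0,80],[0,-0.07,0,0,0,0,80],[0,-0.07,0,0,0,0,80],[0,-0.07,0,0,0,0,75],[0,-0.07,0,0,0,0,75],[0,-0.07,0,0,0,0,75]]'
python3 go.py .558 -.2235 .08 204.3
```

```text
time_s: 1.1
position: [0.2634, 0.3922, 0.2307]
tcp_rot: [-3.141, -0.001, -2.717]
ft_force: [0.2, -0.1, 0.7]
width: 0.0855
finger_force: 0.0
time_s: 2.1
position: [0.4362, 0.0088, 0.2312]
tcp_rot: [3.141, -0.0, -2.718]
ft_force: [1.1, 1.3, -0.4]
width: 0.0641
finger_force: 0.0
turn [ 0.0001 -0.0001 -0.0003] | shift now [-0.0313 -0.5238  0.3022] | shift after turn [-0.0308 -0.5238  0.3023]
```

```bash
python3 -m pendant '[[-0.004,-0.065,0,0,0,0,72],[-0.004,-0.065,0,0,0,0,72],[-0.004,-0.065,0,0,0,0,72],[-0.004,-0.065,0,0,0,0,72],[-0.004,-0.065,0.04,0,0,0,72],[-0.004,-0.065,0.04,0,0,0,72],[-0.004,-0.065,0.04,0,0,0,72],[-0.003,-0.065,0.04,0,0,0,72],[0,-0.004,0.04,0,0,0,72],[0,0,0.04,0,0,0,72],[0,0,0.03,0,0,0,72],[0,0,0,0,0,0,72]]'
python3 go.py .558 -.2235 .012 204.3
python3 - <<'E'
from h import *
a,_=snap("top");b,_=snap("scene")
f=lambda im,u,v:cv2.resize(im[v-45:v+45,u-45:u+45],(400,400),interpolation=cv2.INTER_CUBIC)
cv2.imwrite("pics/g1.png",cv2.convertScaleAbs(np.hstack([f(a,362,212),f(b,235,190)]),alpha=1.6))
E
```

```text
time_s: 3.1
position: [0.5561, -0.2213, 0.0925]
tcp_rot: [3.137, -0.004, -2.719]
ft_force: [0.3, 0.1, -0.5]
width: 0.0611
finger_force: 0.0
turn [ 0.0016 -0.0012 -0.0004] | shift now [-0.0022 -0.0065  0.161 ] | shift after turn [-0.0016 -0.0056  0.161 ]
```

View pics/g1.png

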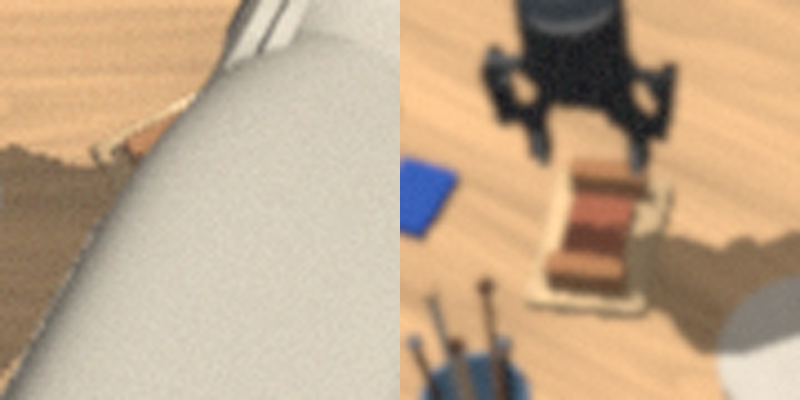

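The scene half of the crop shows the open fingers astride the tile, between the battens, at about crop (590,160). I'm lowering the gripper now.

```bash
python3 -m pendant '[[-0.001,-0.003,0.03,0,0,0,72],[-0.001,-0.003,0.03,0,0,0,72],[0,0,0.03,0,0,0,72],[0,0,0.02,0,0,0,72],[0,0,0.015,0,0,0,72],[0,0,0.01,0,0,0,72],[0,0,0,0,0,0,72],[0,0,0,0,0,0,72]]'
python3 go.py .558 -.2235 .012 204.3
```

```text
time_s: 3.87
position: [0.5602, -0.2243, 0.0293]
tcp_rot: [-3.141, 0.0, -2.718]
ft_force: [0.6, 0.5, 0.8]
width: 0.0611
finger_force: 0.0
turn [-0.0001  0.0001 -0.0002] | shift now [0.0035 0.0033 0.0346] | shift after turn [0.0035 0.0032 0.0346]
```

```bash
python3 -m pendant '[[0.003,0.003,0.01,0,0,0,72],[0,0,0.01,0,0,0,72],[0,0,0.008,0,0,0,72],[0,0,0.006,0,0,0,72],[0,0,0,0,0,0,72],[0,0,0,0,0,0,72]]'
python3 go.py .558 -.2235 .012 204.3
```

```text
time_s: 4.37
position: [0.5579, -0.2234, 0.0116]
tcp_rot: [3.141, -0.0, -2.718]
ft_force: [0.1, 0.6, 0.5]
width: 0.061
finger_force: 0.0
turn [ 0.0001 -0.0001 -0.0002] | shift now [-0.0001 -0.0002 -0.0009] | shift after turn [-0.0001 -0.0002 -0.0009]
```

```bash
python3 -m pendant '[[0,0,0,0,0,0,60],[0,0,0,0,0,0,50],[0,0,0,0,0,0,45],[0,0,0,0,0,0,45],[0,0,0,0,0,0,45],[0,0,0,0,0,0,45]]' 40; python3 go.py .558 -.2235 .012 204.3
```

```text
time_s: 4.87
position: [0.5583, -0.2236, 0.0122]
tcp_rot: [-3.141, 0.001, -2.718]
ft_force: [-0.7, 0.2, 5.7]
width: 0.0466
finger_force: 41.9
turn [-0.0002  0.0002 -0.0002] | shift now [0.0004 0.0004 0.0005] | shift after turn [0.0004 0.0004 0.0005]
```

```bash
python3 -m pendant '[[0,0,-0.005,0,0,0,40],[0,0,-0.01,0,0,0,40],[0,0,-0.02,0,0,0,40],[0,0,-0.04,0,0,0,40],[0,0,-0.04,0,0,0,40],[0,0,-0.04,0,0,0,40],[0,0,-0.04,0,0,0,40],[0,0,-0.03,0,0,0,40],[0,0,-0.015,0,0,0,40],[0,0,0,0,0,0,40]]'
python3 go.py .566 -.0185 .12 167.2
```

```text
time_s: 5.7
position: [0.5587, -0.2238, 0.134]
tcp_rot: [-3.139, 0.002, -2.718]
ft_force: [-0.9, 0.4, -1.2]
width: 0.047
finger_force: 41.3
turn [-0.0006  0.0009  0.2059] | shift now [-0.182   0.3684  0.0274] | shift after turn [0.0767 0.4036 0.028 ]
```

```bash
python3 -m pendant '[[0,0,0,0,0,0.012,40],[0,0,0,0,0,0.027,40],[0,0,0,0,0,0.027,40],[0,0,0,0,0,0.027,40],[0,0,0,0,0,0.027,40],[0,0,0,0,0,0.027,40],[0,0,0,0,0,0.027,40],[0,0,0,0,0,0.02,40],[0,0,0,0,0,0.012,40]]'
python3 -m pendant '[[0.004,0.02,0,0,0,0,40],[0.008,0.04,0,0,0,0,40],[0.01,0.05,0,0,0,0,40],[0.01,0.05,0,0,0,0,40],[0.01,0.05,0.002,0,0,0,40],[0.01,0.05,0.005,0,0,0,40],[0.01,0.05,0.005,0,0,0,40],[0.008,0.045,0.005,0,0,0,40],[0.005,0.03,0.005,0,0,0,40],[0.002,0.019,0.005,0,0,0,40],[0,0,0,0,0,0,40],[0,0,0,0,0,0,40]]'
python3 go.py .566 -.0185 .03 167.2
python3 - <<'E'
from h import *
a,_=snap("top");b,_=snap("scene")
f=lambda im,u,v:cv2.resize(im[v-45:v+45,u-45:u+45],(400,400),interpolation=cv2.INTER_CUBIC)
cv2.imwrite("pics/g2.png",cv2.convertScaleAbs(np.hstack([f(a,292,212),f(b,285,210)]),alpha=1.6))
E
```

```text
time_s: 6.45
position: [0.5575, -0.2232, 0.1306]
tcp_rot: [3.141, -0.002, 2.914]
ft_force: [0.2, -0.2, -1.3]
width: 0.047
finger_force: 41.3
time_s: 7.45
position: [0.565, -0.0176, 0.1179]
tcp_rot: [-3.141, -0.001, 2.92]
ft_force: [-0.1, 0.4, -1.4]
width: 0.0472
finger_force: 41.3
turn [-0.0001 -0.0002  0.0005] | shift now [-0.0025 -0.0013  0.1757] | shift after turn [-0.0023 -0.0013  0.1757]
```

View pics/g2.png

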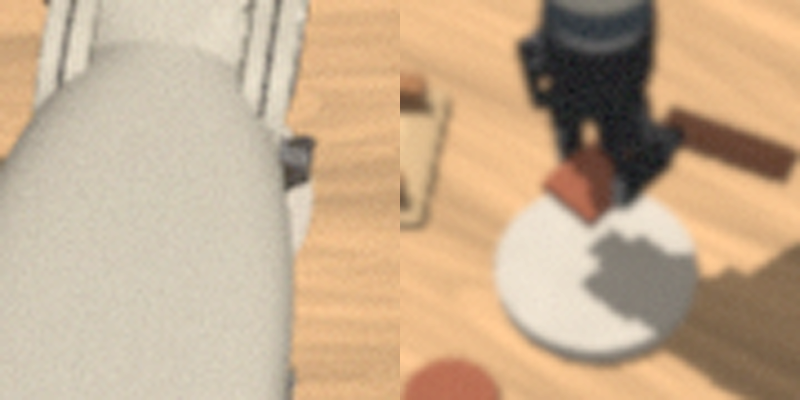

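The tile is held level above the bat. I'll lower it most of the way, then go in millimetre steps.

```bash
python3 -m pendant '[[-0.002,-0.001,0.015,0,0,0,40],[0,0,0.03,0,0,0,40],[0,0,0.03,0,0,0,40],[0,0,0.03,0,0,0,40],[0,0,0.03,0,0,0,40],[0,0,0.02,0,0,0,40],[0,0,0.01,0,0,0,40],[0,0,0.005,0,0,0,40],[0,0,0.004,0,0,0,40],[0,0,0,0,0,0,40],[0,0,0,0,0,0,40],[0,0,0,0,0,0,40]]'
python3 -m pendant '[[0,0,0.002,0,0,0,40],[0,0,0.002,0,0,0,40],[0,0,0,0,0,0,40]]'
```

```text
time_s: 8.55
position: [0.5665, -0.0187, 0.0319]
tcp_rot: [3.142, 0.001, 2.918]
ft_force: [-0.7, 0.2, -0.8]
width: 0.0465
finger_force: 41.3
time_s: 8.8
position: [0.5661, -0.0186, 0.0293]
tcp_rot: [-3.142, 0.0, 2.918]
ft_force: [1.0, 0.4, -0.4]
width: 0.0471
finger_force: 41.3
```

```bash
python3 -m pendant '[[0,0,0.002,0,0,0,40],[0,0,0.002,0,0,0,40],[0,0,0,0,0,0,40]]'
```

```text
time_s: 9.05
position: [0.566, -0.0186, 0.0271]
tcp_rot: [-3.142, -0.0, 2.918]
ft_force: [-0.2, -0.4, -1.4]
width: 0.0469
finger_force: 41.3
```

```bash
python3 -m pendant '[[0,0,0.002,0,0,0,40],[0,0,0.002,0,0,0,40],[0,0,0.002,0,0,0,40],[0,0,0,0,0,0,40],[0,0,0,0,0,0,40]]'
```

```text
time_s: 9.47
position: [0.5661, -0.0186, 0.0242]
tcp_rot: [-3.142, -0.0, 2.918]
ft_force: [0.6, -0.3, -1.6]
width: 0.047
finger_force: 41.3
```

```bash
python3 -m pendant '[[0,0,0.002,0,0,0,40],[0,0,0.001,0,0,0,40],[0,0,0,0,0,0,40]]'
```

```text
time_s: 9.72
position: [0.5661, -0.0186, 0.0227]
tcp_rot: [3.142, -0.0, 2.918]
ft_force: [0.3, -1.0, -1.3]
width: 0.0467
finger_force: 41.3
```

```bash
python3 -m pendant '[[0,0,0.001,0,0,0,40],[0,0,0.001,0,0,0,40],[0,0,0,0,0,0,40]]'
```

```text
time_s: 9.97
position: [0.5661, -0.0186, 0.0217]
tcp_rot: [-3.142, -0.0, 2.918]
ft_force: [-0.6, -0.2, -0.7]
width: 0.0464
finger_force: 41.3
```

```bash
python3 -m pendant '[[0,0,0.001,0,0,0,40],[0,0,0,0,0,0,40],[0,0,0,0,0,0,40]]'
```

```text
time_s: 10.22
position: [0.5661, -0.0186, 0.0213]
tcp_rot: [3.142, -0.0, 2.918]
ft_force: [-0.1, 0.2, -0.8]
width: 0.0469
finger_force: 41.3
```

```bash
python3 -m pendant '[[0,0,0.001,0,0,0,40],[0,0,0,0,0,0,40],[0,0,0,0,0,0,40]]'
```

```text
time_s: 10.47
position: [0.5661, -0.0186, 0.0207]
tcp_rot: [3.142, -0.0, 2.918]
ft_force: [-0.9, 0.1, -0.6]
width: 0.0465
finger_force: 41.3
```

```bash
python3 -m pendant '[[0,0,0.001,0,0,0,40],[0,0,0,0,0,0,40],[0,0,0,0,0,0,40]]'
```

```text
time_s: 10.72
position: [0.5661, -0.0186, 0.0203]
tcp_rot: [3.142, -0.0, 2.918]
ft_force: [0.6, -0.1, -0.8]
width: 0.0467
finger_force: 41.3
```

```bash
python3 -m pendant '[[0,0,0.001,0,0,0,40],[0,0,0,0,0,0,40],[0,0,0,0,0,0,40]]'
```

```text
time_s: 10.97
position: [0.5661, -0.0186, 0.0202]
tcp_rot: [-3.142, 0.0, 2.918]
ft_force: [-1.8, 0.3, 6.1]
width: 0.0472
finger_force: 41.9
```

Contact, at about 7 N. Now I open, go straight up and measure.

```bash
python3 -m pendant '[[0,0,0,0,0,0,58],[0,0,0,0,0,0,62],[0,0,0,0,0,0,66],[0,0,0,0,0,0,70],[0,0,0,0,0,0,72],[0,0,0,0,0,0,72],[0,0,-0.01,0,0,0,72],[0,0,-0.03,0,0,0,72],[0,0,-0.04,0,0,0,72],[0,0,-0.04,0,0,0,80],[0,0,-0.03,0,0,0,90],[0,0,0,0,0,0,90]]'
python3 - <<'E'
from h import *
b,_=snap("scene","pics/s2.png")
cv2.imwrite("pics/g3.png",cv2.convertScaleAbs(cv2.resize(b[165:265,220:350],None,fx=5,fy=5,interpolation=cv2.INTER_CUBIC),alpha=1.6))
for r in rects("scene",b,(255,195,320,255),(0,110,40),(10,255,255),.032): print(*r)
E
python3 go.py .5661 -.0186 .09 257.2
```

```text
time_s: 11.97
position: [0.5677, -0.0189, 0.0982]
tcp_rot: [3.141, 0.005, 2.918]
ft_force: [0.5, -0.4, 0.1]
width: 0.0769
finger_force: 0.0
[699.5 -29.3] 29.1 20.0 34.2 [257. 251.]
[567.9 -15.7] 61.7 45.4 167.5 [284. 223.]
[425.9  10.8] 41.0 23.7 122.0 [314. 197.]
turn [-0.0008  0.0009 -0.5001] | shift now [ 0.002  -0.0001  0.0131] | shift after turn [0.0001 0.002  0.0131]
```

View pics/g3.png

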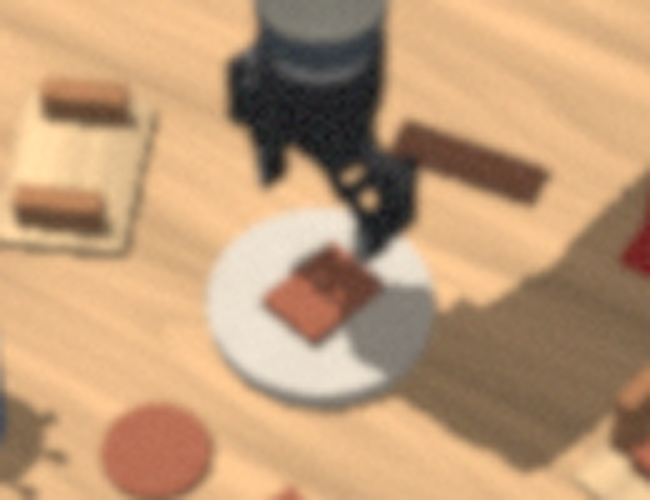

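The tile lies flat on the bat at crop (323,292), which is scene pixel (284,223), and it has been released. I'll turn 90° for the end grip.

```bash
python3 -m pendant '[[0,0,0,0,0,-0.038,100],[0,0,0,0,0,-0.038,100],[0,0,0,0,0,-0.038,100],[0,0,0,0,0,-0.038,100],[0,0,0,0,0,-0.038,100],[0,0,0,0,0,-0.038,100],[0,0,0,0,0,-0.038,100],[0,0,0,0,0,-0.038,100],[0,0,0,0,0,-0.038,100],[0,0,0,0,0,-0.038,100],[0,0,0,0,0,-0.038,100],[0,0,0,0,0,-0.038,100]]' 
python3 -m pendant '[[0,0,0,0,0,-0.038,98],[0,0,0,0,0,-0.006,98],[0,0,0,0,0,0,98],[0,0,0,0,0,0,98]]' 
python3 go.py .5661 -.0186 .0167 257.2
```

```text
time_s: 13.02
position: [0.5656, -0.0185, 0.0938]
tcp_rot: [3.14, -0.0, -1.927]
ft_force: [-0.0, -0.1, 0.1]
width: 0.0851
finger_force: 0.0
time_s: 13.35
position: [0.5659, -0.0186, 0.0943]
tcp_rot: [3.141, -0.0, -1.798]
ft_force: [0.4, 0.6, 0.3]
width: 0.0835
finger_force: 0.0
turn [ 0.0003 -0.     -0.0012] | shift now [-1.000e-04 -6.000e-04  1.552e-01] | shift after turn [-1.000e-04 -4.000e-04  1.552e-01]
```

```bash
python3 -m pendant '[[0,0,0.02,0,0,-0.001,98],[0,0,0.03,0,0,0,98],[0,0,0.03,0,0,0,98],[0,0,0.03,0,0,0,98],[0,0,0.02,0,0,0,98],[0,0,0.012,0,0,0,98],[0,0,0.008,0,0,0,98],[0,0,0.004,0,0,0,98],[0,0,0,0,0,0,98],[0,0,0,0,0,0,98]]' 
python3 go.py .5661 -.0186 .0167 257.2
```

```text
time_s: 14.18
position: [0.5665, -0.0187, 0.0182]
tcp_rot: [-3.141, 0.0, -1.792]
ft_force: [0.1, 0.4, 0.1]
width: 0.0837
finger_force: 0.0
turn [-0.0003  0.      0.0009] | shift now [0.     0.0008 0.0031] | shift after turn [0.     0.0008 0.0031]
```

```bash
python3 -m pendant '[[0,0,0.002,0,0,0.001,96],[0,0,0,0,0,0,92],[0,0,0,0,0,0,88],[0,0,0,0,0,0,84],[0,0,0,0,0,0,80],[0,0,0,0,0,0,77],[0,0,0,0,0,0,74],[0,0,0,0,0,0,70],[0,0,0,0,0,0,66],[0,0,0,0,0,0,66],[0,0,0,0,0,0,66]]' 40
python3 go.py .5661 -.0186 .0167 257.2
```

```text
time_s: 15.1
position: [0.5661, -0.0186, 0.0174]
tcp_rot: [-3.141, -0.0, -1.794]
ft_force: [-1.4, 0.4, 6.5]
width: 0.0647
finger_force: 44.0
turn [-0.0002 -0.     -0.0001] | shift now [-0.      0.0001  0.0013] | shift after turn [-0.      0.0001  0.0013]
```

```bash
python3 -m pendant '[[0,0,-0.004,0,0,0,60],[0,0,-0.01,0,0,0,60],[0,0,-0.02,0,0,0,60],[0,0,-0.04,0,0,0,60],[0,0,-0.04,0,0,0,60],[0,0,-0.04,0,0,0,60],[0,0,-0.04,0,0,0,60],[0,0,-0.02,0,0,0,60],[0,0,-0.01,0,0,0,60],[0,0,0,0,0,0,60]]' 
python3 go.py .5413 .2345 .12 257.2
python3 - <<'E'
from h import *
s=np.load("s0.npz");a,b=s["a"],s["b"]
C=((11,114,60),(14,255,255))
# top-view cheek TOP faces only: brighter
for lo in (100,106,112):
  for r in rects("top",a,(180,196,228,248),(11,110,lo),(15,255,255),.066): print(lo,*r)
b,_=snap("scene")
for r in rects("scene",b,(255,180,320,235),(0,110,40),(10,255,255),.128): print(*r)
E
```

```text
time_s: 15.93
position: [0.5665, -0.0187, 0.1298]
tcp_rot: [-3.14, 0.0, -1.794]
ft_force: [0.8, 0.4, -1.5]
width: 0.0646
finger_force: 44.6
turn [-0.0005  0.     -0.0001] | shift now [-0.4826  0.1615  0.0193] | shift after turn [-0.4826  0.1613  0.0196]
100 [533.5 201.6] 58.9 14.8 167.8 [212. 221.]
100 [550.1 272.2] 62.1 15.5 167.4 [187. 216.]
106 [534. 202.] 58.0 13.7 167.8 [212. 221.]
106 [550.9 272.6] 60.8 14.4 167.4 [187. 216.]
112 [534.4 201.3] 56.7 11.4 169.0 [213. 221.]
112 [551.2 272.9] 60.2 13.5 167.4 [187. 216.]
[496.2  41.8] 50.2 21.2 103.5 [312. 197.]
[553.8 -18.1] 74.2 47.1 5.2 [286. 201.]
```

```bash
python3 -m pendant '[[-0.015,0.005,0,0,0,0,60],[-0.035,0.012,0,0,0,0,60],[-0.05,0.016,0,0,0,0,60],[-0.055,0.018,0,0,0,0,60],[-0.055,0.018,0,0,0,0,60],[-0.055,0.018,0,0,0,0,60],[-0.055,0.018,0,0,0,0,60],[-0.055,0.018,0,0,0,0,60],[-0.05,0.016,0,0,0,0,60],[-0.035,0.012,0,0,0,0,60],[-0.018,0.006,0,0,0,0,60],[-0.0066,0.003,0,0,0,0.001,60]]'
python3 -m pendant '[[0,0,0.02,0,0,0,60],[0,0,0.03,0,0,0,60],[0,0,0.02,0,0,0,60],[0,0,0.01,0,0,0,60],[0,0,0,0,0,0,60],[0,0,0,0,0,0,60],[0,0,0,0,0,0,60]]'
python3 go.py .542 .2355 .09 256.9
python3 - <<'E'
from h import *
b0=np.load("s0.npz")["b"]
b,d=snap("scene","pics/s3.png")
f=lambda im:cv2.convertScaleAbs(cv2.resize(im[205:285,315:395],(400,400),interpolation=cv2.INTER_CUBIC),alpha=1.6)
cv2.imwrite("pics/g4.png",np.hstack([f(b0),f(b)]))
for lo in (95,105,115):
  for r in rects("scene",b0,(333,225,385,275),(11,100,lo),(15,255,255),.066,15): print(lo,*r)
E
```

```text
time_s: 16.98
position: [0.541, 0.2369, 0.1276]
tcp_rot: [3.14, -0.001, -1.796]
ft_force: [0.5, -0.9, -1.2]
width: 0.0647
finger_force: 44.6
time_s: 17.57
position: [0.5423, 0.2351, 0.0893]
tcp_rot: [-3.141, 0.0, -1.798]
ft_force: [0.4, 0.2, -0.8]
width: 0.0649
finger_force: 44.5
turn [-0.0002  0.0001  0.0004] | shift now [-0.0007  0.0007 -0.0015] | shift after turn [-0.0007  0.0007 -0.0015]
95 [546.3 269.8] 66.0 19.5 161.0 [370. 252.]
95 [529.8 198.2] 78.2 24.3 158.6 [351. 238.]
95 [474.8 210.5] 43.2 12.7 93.7 [362. 227.]
105 [544.3 269.3] 62.4 17.1 161.2 [370. 252.]
105 [529.  196.9] 77.8 20.4 161.1 [351. 237.]
105 [474.8 210.5] 43.2 12.7 93.7 [362. 227.]
115 [529.  193.2] 59.2 13.8 165.9 [349. 237.]
```

View pics/g4.png

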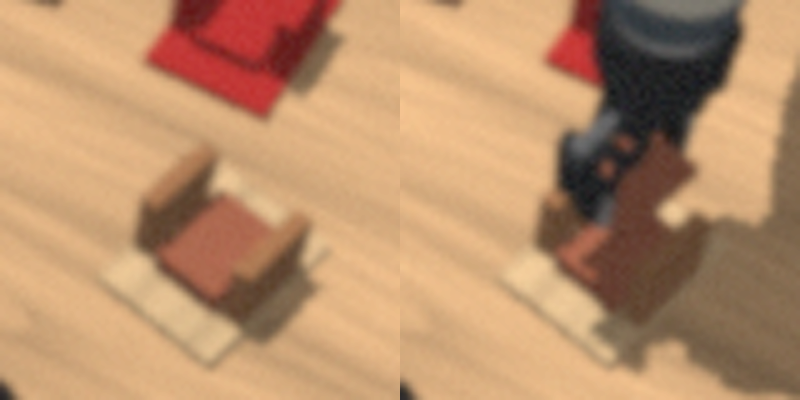

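Run:
```python
from h import *
def px(p): return (np.array(p,float)+.5)/5-.5+[315,205]
L=px([[181,180],[272,246]]);q=plane("scene",L,.066);print((q*1000).round(1),(q.mean(0)*1000).round(1))
b,d=snap("scene")
v,u=np.mgrid[205:285,315:395];v=v.ravel();u=u.ravel();hs=cv2.cvtColor(b,cv2.COLOR_BGR2HSV)[v,u]
P=cloud("scene",np.c_[u,v],d[v,u])
k=(P[:,2]>.078)&(P[:,2]<.115)&(hs[:,0]<12)&(hs[:,1]>90)&(abs(P[:,0]-.542)<.05)&(abs(P[:,1]-.236)<.06)
q=P[k];A=np.c_[q[:,:2],np.ones(len(q))];
c=np.linalg.lstsq(A,q[:,2],rcond=None)[0];print(len(q),"slope",c[:2],"z",np.median(q[:,2]),np.std(q[:,2]-A@c))
r=cv2.minAreaRect((q[:,:2]*1000).astype(np.float32));print(r)
# cheeks via depth in both views at start, by side
for n in("top","scene"):
    Q=np.load(n+"P.npy");Q=Q[(Q[:,2]>.058)&(Q[:,2]<.075)&(np.hypot(Q[:,0]-.542,Q[:,1]-.236)<.07)]
    a=np.radians(166.9);ex=np.array([np.cos(a),np.sin(a)]);ey=np.array([-ex[1],ex[0]])
    w=(Q[:,:2]-[.542,.2355]);X=w@ex*1000;Y=w@ey*1000
    for s in(-1,1):
        m=Y*s>0;print(n,s,m.sum(),"x",np.percentile(X[m],[2,50,98]).round(1),"y",np.percentile(Y[m],[2,50,98]).round(1))
```

```text
[[536.7 204.3  66. ]
 [550.  271.9  66. ]] [543.3 238.1  66. ]
179 slope [-0.02516114  0.01245383] z 0.10351395625334336 0.002886244588129425
((548.1216430664062, 243.99461364746094), (79.24267578125, 44.63726043701172), 3.681217908859253)
top -1 119 x [-28.6   0.9  29.3] y [-41.4 -34.4 -27.8]
top 1 119 x [-28.4   0.5  28.9] y [30.4 37.5 44.1]
scene -1 96 x [-29.1  -0.5  29.2] y [-44.8 -38.2 -30.5]
scene 1 93 x [-29.3  -2.   29.7] y [26.  32.8 40.9]
```

The holder centre, corrected for the camera bias seen on the bat, is about (0.5415, 0.2353). I'll lower between the cheeks.

```bash
python3 -m pendant '[[0,0.0015,0.01,0,0,0,60],[0,0,0.02,0,0,0,60],[0,0,0.02,0,0,0,60],[0,0,0.012,0,0,0,60],[0,0,0.01,0,0,0,60],[0,0,0,0,0,0,60],[0,0,0,0,0,0,60]]'
```

```text
time_s: 18.25
position: [0.541, 0.2355, 0.0523]
tcp_rot: [3.141, -0.0, -1.798]
ft_force: [1.1, -0.3, -0.8]
width: 0.0645
finger_force: 44.5
```

```bash
python3 -m pendant '[[0,0,0.01,0,0,0,60],[0,0,0.01,0,0,0,60],[0,0,0.008,0,0,0,60],[0,0,0.004,0,0,0,60],[0,0,0,0,0,0,60],[0,0,0,0,0,0,60]]'; python3 go.py .5415 .2353 .0251 256.9
```

```text
time_s: 18.75
position: [0.5411, 0.2355, 0.0367]
tcp_rot: [3.141, -0.0, -1.798]
ft_force: [0.1, 0.2, -0.6]
width: 0.0649
finger_force: 44.5
turn [ 0.0001 -0.      0.0006] | shift now [ 0.0003 -0.0009  0.0231] | shift after turn [ 0.0003 -0.0009  0.0231]
```

```bash
python3 -m pendant '[[0,0,0.003,0,0,0,60],[0,0,0.003,0,0,0,60],[0,0,0.003,0,0,0,60],[0,0,0,0,0,0,60],[0,0,0,0,0,0,60]]'
```

```text
time_s: 19.17
position: [0.541, 0.2355, 0.0322]
tcp_rot: [3.141, -0.0, -1.798]
ft_force: [0.3, 0.4, -1.2]
width: 0.0649
finger_force: 44.5
```

```bash
python3 -m pendant '[[0,0,0.002,0,0,0,60],[0,0,0.002,0,0,0,60],[0,0,0.002,0,0,0,60],[0,0,0,0,0,0,60]]'
```

```text
time_s: 19.5
position: [0.541, 0.2355, 0.0291]
tcp_rot: [3.141, -0.0, -1.798]
ft_force: [-0.3, 0.5, -1.5]
width: 0.0648
finger_force: 44.5
```

```bash
python3 -m pendant '[[0,0,0.001,0,0,0,60],[0,0,0.001,0,0,0,60],[0,0,0,0,0,0,60],[0,0,0,0,0,0,60]]'
```

```text
time_s: 19.83
position: [0.5411, 0.2356, 0.0283]
tcp_rot: [3.142, 0.0, -1.798]
ft_force: [0.1, 0.0, -0.7]
width: 0.0647
finger_force: 44.5
```

```bash
python3 -m pendant '[[0,0,0.001,0,0,0,60],[0,0,0.001,0,0,0,60],[0,0,0,0,0,0,60],[0,0,0,0,0,0,60]]'
```

```text
time_s: 20.17
position: [0.5411, 0.2356, 0.0273]
tcp_rot: [3.142, -0.0, -1.798]
ft_force: [-0.9, -0.6, -1.1]
width: 0.0647
finger_force: 44.5
```

```bash
python3 -m pendant '[[0,0,0.001,0,0,0,60],[0,0,0.001,0,0,0,60],[0,0,0,0,0,0,60],[0,0,0,0,0,0,60]]'
```

```text
time_s: 20.5
position: [0.5411, 0.2355, 0.0262]
tcp_rot: [3.141, -0.0, -1.798]
ft_force: [0.6, -0.2, -0.7]
width: 0.0647
finger_force: 44.5
```

```bash
python3 -m pendant '[[0,0,0.001,0,0,0,60],[0,0,0,0,0,0,60],[0,0,0,0,0,0,60]]'
```

```text
time_s: 20.75
position: [0.5411, 0.2356, 0.0257]
tcp_rot: [3.142, -0.0, -1.798]
ft_force: [-0.5, -0.0, 0.5]
width: 0.0645
finger_force: 44.5
```

```bash
python3 -m pendant '[[0,0,0.001,0,0,0,60],[0,0,0,0,0,0,60],[0,0,0,0,0,0,60]]'
```

```text
time_s: 21.0
position: [0.5412, 0.2356, 0.0255]
tcp_rot: [-3.141, 0.0, -1.798]
ft_force: [-0.8, -0.3, 3.1]
width: 0.0647
finger_force: 44.8
```

Touchdown at about 4 N. Now I release and rise.

```bash
python3 -m pendant '[[0,0,0,0,0,0,78],[0,0,0,0,0,0,81],[0,0,0,0,0,0,85],[0,0,0,0,0,0,90],[0,0,0,0,0,0,95],[0,0,0,0,0,0,95],[0,0,0,0,0,0,95]]'; python3 go.py .5411 .2356 .0255 256.9
```

```text
time_s: 21.58
position: [0.5411, 0.2356, 0.0253]
tcp_rot: [3.142, -0.0, -1.798]
ft_force: [-0.9, 0.1, 0.7]
width: 0.0812
finger_force: 0.0
turn [ 0.     -0.      0.0006] | shift now [-0.0001  0.0001 -0.0005] | shift after turn [-0.0001  0.0001 -0.0005]
```

```bash
python3 -m pendant '[[0,0,-0.01,0,0,0,95],[0,0,-0.03,0,0,0,95],[0,0,-0.05,0,0,0,95],[0,0,-0.06,0,0,0,95],[0,0,-0.06,0,0,0,95],[0,0,-0.06,0,0,0,95],[0,0,-0.06,0,0,0,95],[0,0.03,-0.04,0,0,0,95],[0,0.05,-0.02,0,0,0,95],[0,0.05,0,0,0,0,95],[0,0.05,0,0,0,0,95],[0,0.02,0,0,0,0,95]]'
python3 -m pendant '[[0.03,0,0,0,0,0,95],[0.06,0,0,0,0,0,95],[0.07,0,0,0,0,0,95],[0.07,0,0,0,0,0,95],[0.07,0,0,0,0,0,95],[0.07,0,0,0,0,0,95],[0.07,0,0,0,0,0,95],[0.07,0,0,0,0,0,95],[0.05,0,0,0,0,0,95],[0.02,0,0,0,0,0,95],[0,0,0,0,0,0,95]]'
python3 - <<'E'
from h import *
a,da=snap("top");b,db=snap("scene")
g=lambda im,u,v:cv2.resize(im[v-40:v+40,u-40:u+40],(400,400),interpolation=cv2.INTER_CUBIC)
cv2.imwrite("pics/g5.png",cv2.convertScaleAbs(np.hstack([g(a,204,222),g(b,358,250)]),alpha=1.6))
for n,im,B in(("top",a,(180,196,228,248)),("scene",b,(333,225,385,275))):
    for r in rects(n,im,B,(0,115,60),(10,255,255),.040): print(n,*r)
    for r in rects(n,im,B,(11,110,106),(15,255,255),.066): print(n,"cheek",*r)
for n,d,(u0,v0) in(("top",da,(204,221)),("scene",db,(358,250))):
    v,u=np.mgrid[v0-5:v0+6,u0-5:u0+6];v=v.ravel();u=u.ravel();P=cloud(n,np.c_[u,v],d[v,u]);print(n,np.median(P,0).round(4))
E
```

```text
time_s: 22.58
position: [0.4411, 0.2584, 0.2212]
tcp_rot: [-3.141, 0.0, -1.797]
ft_force: [-0.1, 0.7, 0.4]
width: 0.0814
finger_force: 0.0
time_s: 23.5
position: [0.3783, -0.0266, 0.2206]
tcp_rot: [-3.141, -0.0, -1.801]
ft_force: [0.0, -0.2, 0.2]
width: 0.0813
finger_force: 0.0
top [539.7 236.9] 65.1 46.5 167.2 [202. 221.]
top cheek [533.8 202.1] 57.7 14.3 167.4 [212. 221.]
top cheek [550.2 272.7] 60.5 15.1 167.2 [187. 216.]
scene [548.  237.6] 75.9 58.8 169.3 [357. 253.]
scene cheek [545.7 269.7] 60.3 16.2 162.8 [370. 252.]
scene cheek [531.6 199.2] 61.4 14.6 163.2 [350. 238.]
top [0.5386 0.2299 0.0427]
scene [0.5391 0.2333 0.0401]
```

View pics/g5.png

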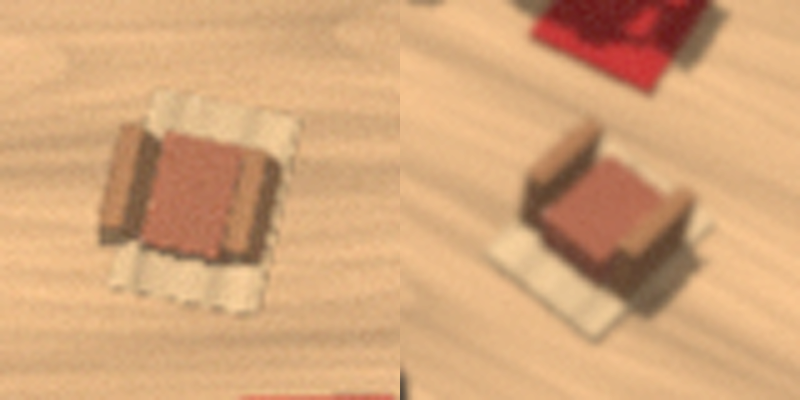

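The view from above shows the tile flat on the pile, square between the cheeks at about crop (192,195). Its centre is within about 2.5 mm of the holder's centre, and its top is about 40 mm above the table.

```bash
python3 -c "
from station import env
print(env.sign_off())"
```

```text
the job is handed in; nothing more can be done
None
```

The tile was set down on the bat and released, then regripped by its ends and laid gently on the pile, flat and about 2.5 mm from the holder's centre; the job is handed in, but no verdict came back.

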